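# Take the inspected coil off the camera stand

### The job

The wound coil on the post of the camera stand has been inspected: swing the keeper well clear of it and leave it so, slide the coil straight up off the post, and set it down upright in the empty bay of the tray beside the other coil. Keep everything off the camera that hangs above, lower the coil onto the tray floor rather than dropping it, and leave the other coil, the vial and the hex key where they are.

Things in the scene. Friction and masses are not known exactly. Their poses are not given: they have to be found in the camera images.
- stand: camera stand, fixed: grey base plate 190 x 120 x 14 mm. Origin on the bench top right under the centring post; x points from the post to the column behind it (base from x = -65 to +125 mm), z up. The 20 mm column stands at x = +98 mm, y = 0, up to z = 417 mm; an arm at z = 332 to 368 mm joins it to the camera. The stand's -x side is open.
- post_tip (a point): centre of the top end of the centring post, 84 mm above the bench. The plain steel post, 13 mm thick, rises from a 36 mm seat disc, whose top, 24 mm above the bench, carries the coil.
- camera: inspection camera fixed right above the post, looking down; origin at the centre of its lens front, 290 mm above the bench. 36 mm across for the first 36 mm, 48 mm above that. It bars any gripper held vertically over the coil: a tool whose upper end leans about 30 degrees towards the stand's -x side passes in front of it. It must not be touched.
- keeper (a joint): swing keeper: steel arm 6 mm thick lying 2 mm above the coil's top face, turning about a vertical axis. 0 = closed, from its pivot along the stand's -x over the coil, its side slot round the post; it opens towards the stand's +y (clockwise from above), stop at 1.75 rad. From 0.85 rad on it is clear of the coil. It stays where it is left; about 1 N at the knob moves it.
- keeper_pivot (a point): point on the keeper's turning axis, 73 mm above the bench, 46 mm behind the post (stand's +x); the keeper's own post here is 14 mm thick and ends at z = 80 mm
- keeper_knob (a point): middle of the black upright knob at the free end of the keeper, 90 mm from the pivot axis: a round stem 14 mm thick, from z = 78 to 107 mm, free on its sides and top; this point is 97 mm above the bench
- coil_mid (a point): wound coil to be moved, at its centre, 46 mm above the bench at first: round black bobbin with 50 mm flanges (4 mm thick) at both ends, copper winding 46 mm across between them, 44 mm tall, bore 17 mm right through, 0.1 to 0.21 kg; z is its axis. It stands loose on the seat. Grip it across its flanges.
- coil_foot (a point): centre of the coil's lower face, 22 mm below its centre
- bay (a point): centre of the floor of the empty bay of the grey tray, 3 mm above the bench; axes are the tray's. The fixed tray is 126 x 252 mm (x by y), its rim 9 mm high; a divider as high as the rim parts it in two bays of about 120 x 121 mm. The other bay lies towards the tray's +y, its centre 124 mm away.
- coil_b_mid (a point): centre of the other coil, of the same kind and size, standing upright in the other bay
- vial_mid (a point): centre of a small white screw-cap vial, 26 mm across and 54 mm tall, standing on the bench beside the stand
- hex_key_mid (a point): middle of the long arm of a black L-shaped hex key, 109 x 38 x 8 mm, lying on the bench in front of the tray
Mind the look-alikes: they are no part of the job. Leave any purple or turquoise look-alike of the part that bears coil_mid alone.

How it is judged:
On the way, in this order (a step that is already met when the one before it is completed fails the run):
1. the keeper is swung clear of the coil (at least 0.85 rad), the coil still on its seat (value of joint keeper above 0.85 rad and height (world z) of coil_foot below 0.03 m), for 0.1 s.
2. the coil has come off the top of the post: its lower face is above the tip, over or near the post (z of coil_foot in the frame of post_tip above 0 m and horizontal distance between coil_foot and post_tip below 0.06 m), for 0.05 s.
3. the coil stands on the floor of the empty bay (within 6 mm) while the fingers still hold it (contact force between the fingers and coil above 0.5 N and z of coil_foot in the frame of bay below 0.006 m and horizontal distance between coil_foot and bay below 0.05 m), for 0.05 s.
At the end, for the whole second after the job is handed in: the coil stands upright (within 0.08 rad), released and at rest, flat on the floor of the empty bay (foot within 3 mm of the floor's height, centre within 36 mm of the bay's centre in each direction), and the keeper is left swung clear of the post (more than 0.85 rad) (x of coil_foot in the frame of bay between -0.036 and 0.036 m and y of coil_foot in the frame of bay between -0.036 and 0.036 m and z of coil_foot in the frame of bay between -0.003 and 0.003 m and angle between coil_mid's own z axis and vertical below 0.08 rad and linear speed of coil below 0.02 m/s and value of joint keeper above 0.85 rad); the robot touches nothing.
It fails at once if anything touches the camera with more than 1 N (contact force between anything else and camera above 1 N).
It fails at once if the other coil is moved by more than 15 mm (distance of coil_b_mid from where it was at the start of the episode above 0.015 m).
It fails at once if the vial is moved by more than 20 mm or knocked over (distance of vial_mid from where it was at the start of the episode above 0.02 m).
It fails at once if the hex key is moved by more than 20 mm (distance of hex_key_mid from where it was at the start of the episode above 0.02 m).
It also fails if it takes over 54 s, if anything falls off the work surface, if the arm or the gripper's body presses on something with over 40 N, if the wrist force passes 120 N, or if a joint passes its speed limit or range.

### The arm

A 6-joint arm with a two-finger parallel gripper is mounted at the origin on a cart in front of the work surface, level with it; the furniture and walls round the work are solid. World frame = base frame: x ahead of the robot, y to its left, z up, the work surface at z = 0. Lengths are in m, angles in rad, forces in N, time in s.
With the tool pointing down it reaches from about 0.275 to 0.75 m from the base axis. Payload 10.2 kg.
Tool frame: the origin (TCP) lies midway between the tips of the shut fingers; the grasp point (between the pads) lies 19 mm behind it (arm.hold_point_z is the distance from the TCP to the grasp point, in m); z points along the fingers, y is the line along which they close (so a half turn about z gives the same grasp; the last joint's range is limited). The gripper opens to 88 mm and grips with 3 to 60 N. Pads are 18 mm wide; open, the fingers measure 123 mm over their backs; the gripper's body (75 mm by 187 mm) begins 45 mm behind the grasp point.
Start: joints at [0.922, 0.313, 1.498, -0, 1.331, -0.223], TCP at [0.217, 0.478, 0.239] pointing down, gripper open.
Joint ranges: [-2.94, 2.94], [-0.97, 2.17], [0.19, 2.56], [-1.23, 4.37], [0.02, 3.11], [-2.88, 2.88]. Speed limits (rad/s): [2.39, 2.39, 3.01, 3.14, 3.14, 3.14].

### API

Orientations are given as a unit quaternion [w, x, y, z].
In Python, from bench import arm, imaging, order gives the robot as it stands. The module is installed in compiled form; this text tells all that it offers.
- The arm moves only by the tool step_arm, never from a script. Its argument "plan" is a list of rows, each a list of 2 entries, a list of its own where there are three numbers: the shift along the tool's x, y, z in m, then the turn about the tool's z in rad. A call has 1 to 20 rows; each row is the pose to reach, as a shift and turn from the pose commanded when the call began, along the tool's axes at that moment; what a row does not reach only later rows make up. A row lasts 1/10 s, in which the tool goes at most 50 mm and 8.59 degrees, less where a joint would pass 70% of its speed; a pose out of reach is approached as far as the arm can. A call with a gripper value outside its range is refused whole. "gripper" is the closure in counts, from 0 (fully open) to 255 (shut), set as the call begins (left out, the last holds). The fingers move at their own pace and stop on an object; the grip force is fixed at half the most. Time passes only in rows, so rows that repeat a pose let the fingers close. It gives the time, the measured TCP pose, the force, the opening and the grip force at its end, in the units of the state.
- arm.get_state(): the state, without advancing time (a new reading comes with each control period).
- imaging.snapshot(name): name is "scene" or "top"; returns the picture (384x512x3 uint8, blue, green, red); there is no depth.
- imaging.camera_model(name): a dict with "fov_y" (degrees; the focal length in pixels is half the picture's height over the tangent of half this angle, whatever the lens; pixels are square), "cx", "cy" (the principal point, pixels), "cam_to_world" (4x4, takes a point from camera to world coordinates). Camera axes: x right, y down, z forward; pixel columns grow to the right and rows downward; lengths in m; the calibration is good to about 2 mm. A picture is of the moment at which its call begins. camera_model takes no time and is no camera call.
- order.sign_off(): hands the job in; it is judged then, once.
The state is a dict: "clock": time; "joint_pos": joint angles; "joint_velocities": joint speeds; "joint_efforts": joint torques, N m; "tcp_pos": TCP position; "tool_rot": TCP orientation; "force": force on the tool from outside, world axes, zero at the start; "wrist_torque": the same for the moment, N m; "grip_width": opening from 0.0 (shut) to 1.0 (fully open); "grasp_force": force on a finger pad.
Only numpy, scipy, OpenCV 4.12 (cv2) and the standard library are available. Lean on these libraries where they do the work, as an engineer would, in place of code of your own. Each camera call takes 0.05 s, during which the arm holds its last target. There are 200 camera calls.

## Working session

There is one attempt and no reset: what is moved stays moved. The work goes in short steps, Python scripts to look and compute and a tool call to move; the robot and the scene stay as the last step left them, time stands still between calls to the robot, and variables do not carry over. Pictures are saved under pics/ and viewed, at most 12 in all, crops included, and the job is handed in when it is done.

Besides the shell and the picture viewer there is one more tool, called after "Request:" as name(argument=value, ...) on one line, values as JSON. step_arm: Moves the arm, as the interface text tells. Its arguments: {"type":"object","properties":{"plan":{"type":"array","items":{"type":"array"}},"gripper":{"type":"number"}},"required":["plan"]}

```bash
mkdir -p pics
cat > h.py <<'E'
import numpy as np, cv2
from bench import arm, imaging, order
from scipy.spatial.transform import Rotation as R
def snap(n,f):
    im=imaging.snapshot(n); cv2.imwrite('pics/'+f,im); return im
def cam(n):
    m=imaging.camera_model(n); return 192/np.tan(np.radians(m['fov_y'])/2),m['cx'],m['cy'],np.array(m['cam_to_world'])
def ray(n,u,v):
    f,cx,cy,T=cam(n); d=T[:3,:3]@np.array([(u-cx)/f,(v-cy)/f,1]); return T[:3,3],d/np.linalg.norm(d)
def onz(n,u,v,z):
    o,d=ray(n,u,v); return o+d*(z-o[2])/d[2]
def proj(n,p):
    f,cx,cy,T=cam(n); q=T[:3,:3].T@(np.array(p)-T[:3,3]); return np.array([cx+f*q[0]/q[2],cy+f*q[1]/q[2]])
def tri(a,b):
    (o1,d1),(o2,d2)=a,b
    s=np.linalg.lstsq(np.c_[d1,-d2],o2-o1,rcond=None)[0]
    p,q=o1+s[0]*d1,o2+s[1]*d2; return (p+q)/2,np.linalg.norm(p-q)
def tool(): # position, rotation
    s=arm.get_state(); q=s['tool_rot']; return np.array(s['tcp_pos']),R.from_quat([q[1],q[2],q[3],q[0]])
E
python3 - <<'E'
from h import *
np.set_printoptions(precision=4,suppress=True)
for n in('scene','top'):
    im=snap(n,n+'0.png'); print(n,imaging.camera_model(n))
p,r=tool(); print(p,r.as_matrix(),arm.hold_point_z)
E
```

```text
scene {'fov_y': 55.107656481482366, 'cx': 250.37192648669796, 'cy': 188.44937748215168, 'cam_to_world': array([[ 0.7972, -0.3623,  0.483 , -0.0443],
       [-0.6037, -0.4722,  0.6423, -0.7212],
       [-0.0046, -0.8036, -0.5951,  0.8121],
       [ 0.    ,  0.    ,  0.    ,  1.    ]])}
top {'fov_y': 57.21182883624532, 'cx': 259.35296909569183, 'cy': 190.22692396591407, 'cam_to_world': array([[-0.0603, -0.9749,  0.2145,  0.2897],
       [-0.9982,  0.0582, -0.0163, -0.0087],
       [ 0.0034, -0.2151, -0.9766,  1.182 ],
       [ 0.    ,  0.    ,  0.    ,  1.    ]])}
[0.2167 0.4779 0.2382] [[-0.9107  0.4131 -0.0007]
 [ 0.4131  0.9107 -0.0009]
 [ 0.0003 -0.0011 -1.    ]] 0.0187
```

View pics/scene0.png

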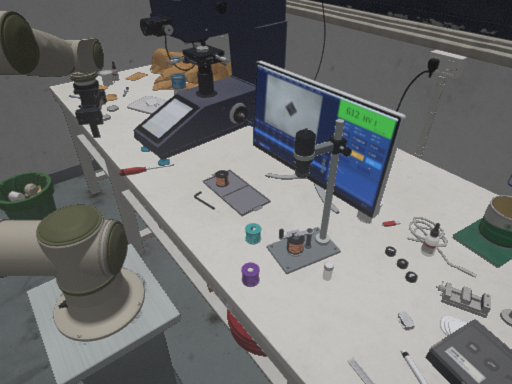

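View pics/top0.png

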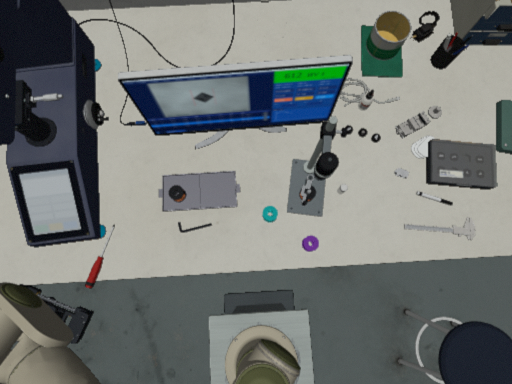

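Run:
```python
from h import *
a=cv2.imread('pics/scene0.png')[110:300,180:370]; b=cv2.imread('pics/top0.png')[110:260,150:360]
cv2.imwrite('pics/sc.png',cv2.resize(a,(600,600),interpolation=cv2.INTER_CUBIC))
cv2.imwrite('pics/tc.png',cv2.resize(b,(798,570),interpolation=cv2.INTER_CUBIC))
```

```text
(no output)
```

View pics/sc.png

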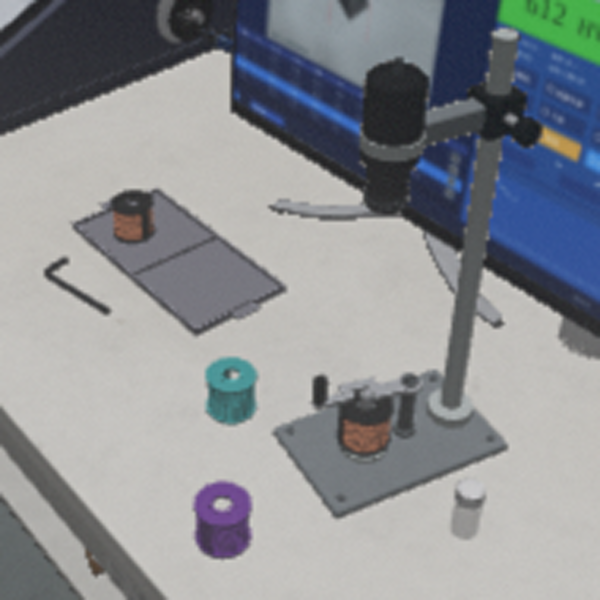

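View pics/tc.png

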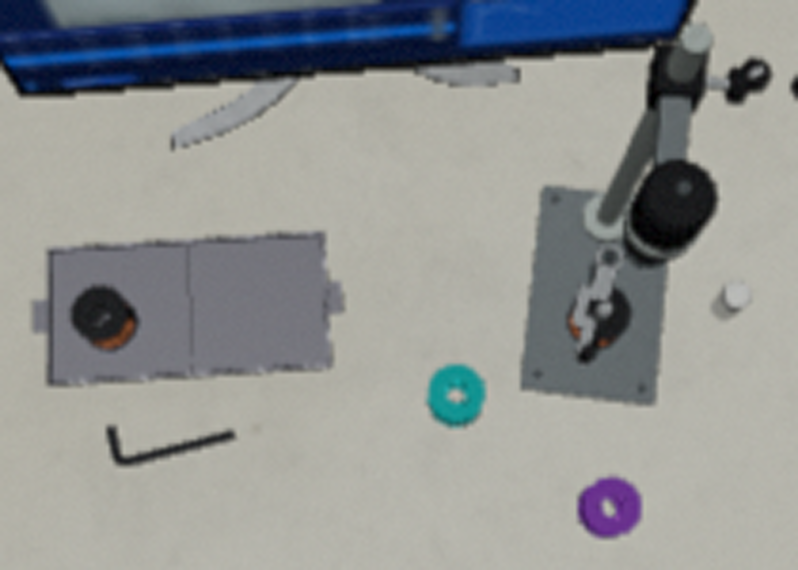

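Run:
```python
from h import *
np.set_printoptions(precision=4,suppress=True)
T=lambda u,v:(150+(u-1.4)/3.8,110+(v-1.4)/3.8)
S=lambda u,v:(180+(u-1.1)/3.158,110+(v-1.1)/3.158)
def W(n,l,z): return np.array([onz(n,*(T if n=='top' else S)(*p),z)[:2] for p in l])
bs=W('scene',[(275,432),(340,515),(507,447),(432,372)],.014); print('base scene',bs,bs.mean(0))
bt=W('top',[(541,187),(522,390),(656,404)],.014); print('base top',bt,(bt[0]+bt[2])/2)
for q in (bs,): 
    e=[q[(i+1)%4]-q[i] for i in range(4)]; print([ (np.linalg.norm(x),np.degrees(np.arctan2(x[1],x[0]))) for x in e])
e=[bt[1]-bt[0],bt[2]-bt[1]]; print([ (np.linalg.norm(x),np.degrees(np.arctan2(x[1],x[0]))) for x in e])
tt=W('top',[(48,250),(325,234),(331,369),(50,384)],.009); print('tray',tt,tt.mean(0))
ts=W('scene',[(72,225),(157,190),(286,288),(197,332)],.009); print('tray s',ts,ts.mean(0))
for q in(tt,ts):
    e=[q[(i+1)%4]-q[i] for i in range(4)]; print([ (np.linalg.norm(x),np.degrees(np.arctan2(x[1],x[0]))) for x in e])
for k,a,b in [('posttip',(602,310),None),('knobtop',(586,354),(320,377)),('pivot',(610,257),(410,380))]:
    z=dict(posttip=.084,knobtop=.107,pivot=.080)[k]
    print(k,onz('top',*T(*a),z), b and onz('scene',*S(*b),z))
print('coilb',onz('top',*T(100,311),.047),onz('scene',*S(132,198),.047))
print('vial',onz('top',*T(737,295),.054),onz('scene',*S(470,490),.054))
print('turq',onz('top',*T(457,394),.044),'purp',onz('top',*T(611,506),.044))
print('camtop top/scene',onz('top',*T(680,190),.37))
```

```text
base scene [[ 0.4656 -0.1231]
 [ 0.4471 -0.2365]
 [ 0.6259 -0.2702]
 [ 0.6444 -0.1543]] [ 0.5458 -0.196 ]
base top [[ 0.6507 -0.1479]
 [ 0.4653 -0.1161]
 [ 0.4458 -0.233 ]] [ 0.5483 -0.1904]
[(np.float64(0.11482735674118162), np.float64(-99.29838808051069)), (np.float64(0.18197407394466084), np.float64(-10.675256564425828)), (np.float64(0.11736316575896327), np.float64(80.9610235169393)), (np.float64(0.18139947444976903), np.float64(170.12107097473145))]
[(np.float64(0.18816968872205223), np.float64(170.28868636344905)), (np.float64(0.11844467885391191), np.float64(-99.46046187540551))]
tray [[0.6193 0.302 ]
 [0.6194 0.051 ]
 [0.495  0.0514]
 [0.4964 0.3004]] [0.5575 0.1762]
tray s [[0.4928 0.2939]
 [0.6163 0.2942]
 [0.6185 0.045 ]
 [0.496  0.0445]] [0.5559 0.1694]
[(np.float64(0.25096107729777356), np.float64(-89.97395623593769)), (np.float64(0.12449433923584763), np.float64(179.84217220882988)), (np.float64(0.2489979096605098), np.float64(89.67564503178318)), (np.float64(0.12298093337567406), np.float64(0.756722196065556))]
[(np.float64(0.12344306025560421), np.float64(0.15234171289960927)), (np.float64(0.24923983788198203), np.float64(-89.47240826843799)), (np.float64(0.1225720003292286), np.float64(-179.80945338579969)), (np.float64(0.24932879204800437), np.float64(90.72764075065938))]
posttip [ 0.5184 -0.1821  0.084 ] None
knobtop [ 0.4778 -0.1621  0.107 ] [ 0.4806 -0.1647  0.107 ]
pivot [ 0.5648 -0.1937  0.08  ] [ 0.5636 -0.1966  0.08  ]
coilb [0.5512 0.247  0.047 ] [0.552  0.2501 0.047 ]
vial [ 0.531  -0.3047  0.054 ] [ 0.5291 -0.3077  0.054 ]
turq [ 0.4606 -0.0574  0.044 ] purp [ 0.3577 -0.1807  0.044 ]
camtop top/scene [ 0.5335 -0.1933  0.37  ]
```

Run:
```python
from h import *
np.set_printoptions(precision=4,suppress=True)
print(tri(ray('top',123,79),ray('scene',256,68)),tri(ray('top',351,58),ray('scene',393,115)))
p,r=tool()
print('to (0.5,-0.05,0.5) in tool', r.inv().apply(np.array([.50,-.05,.52])-p))
print('yaw tool y',np.degrees(np.arctan2(*r.as_matrix()[:2,1][::-1])))
```

```text
(array([0.7636, 0.3043, 0.3802]), np.float64(0.014534732388114894)) (array([ 0.7671, -0.2582,  0.4108]), np.float64(0.01953170992394619))
to (0.5,-0.05,0.5) in tool [-0.476  -0.3641 -0.2815]
yaw tool y 65.60213352399188
```

Request:
step_arm(plan=[[[0,0,-0.05],0],[[0,0,-0.1],-0.1],[[0,0,-0.15],-0.2],[[0,0,-0.2],-0.25],[[0,0,-0.25],-0.25],[[0,0,-0.28],-0.25],[[-0.476,-0.364,-0.28],-0.25],[[-0.476,-0.364,-0.28],-0.25],[[-0.476,-0.364,-0.28],-0.25],[[-0.476,-0.364,-0.28],-0.25],[[-0.476,-0.364,-0.28],-0.25],[[-0.476,-0.364,-0.28],-0.25],[[-0.476,-0.364,-0.28],-0.25],[[-0.476,-0.364,-0.28],-0.25],[[-0.476,-0.364,-0.28],-0.25],[[-0.476,-0.364,-0.28],-0.25],[[-0.476,-0.364,-0.28],-0.25],[[-0.476,-0.364,-0.28],-0.25],[[-0.476,-0.364,-0.28],-0.25],[[-0.476,-0.364,-0.28],-0.25]])

```text
clock: 2.1
tcp_pos: [0.5003, -0.0506, 0.518]
tool_rot: [-0.001, 0.089, 0.996, 0.0]
force: [-0.1, 0.3, 0.6]
grip_width: 1.002
grasp_force: 0.0
```

```bash
cat > st.py <<'E'
from h import *
np.set_printoptions(precision=4,suppress=True)
s=arm.get_state();p,r=tool();m=r.as_matrix();z=m[:,2]
print(s['clock'],p,'q',np.array(s['joint_pos']),'\n',m,'\ntilt',np.degrees(np.arccos(-z[2])),'az',np.degrees(np.arctan2(z[1],z[0])),'F',np.array(s['force']),s['grip_width'],s['grasp_force'])
E
python3 st.py
```

```text
2.1 [ 0.5003 -0.0506  0.518 ] q [-0.3343  0.2677  0.8438  0.0002  2.0318 -1.7277] 
 [[-0.9843  0.1764 -0.0016]
 [ 0.1764  0.9843  0.0007]
 [ 0.0017  0.0004 -1.    ]] 
tilt 0.09841026634124998 az 155.87344464920128 F [-0.0637  0.2848  0.5567] 1.0024126927576513 0.0
```

Request:
step_arm(plan=[[[-0.05,0,0],0],[[-0.1,0,0],0],[[-0.15,0,0],0],[[-0.2,0,0],0],[[-0.25,0,0],0],[[-0.3,0,0],0],[[-0.35,0,0],0],[[-0.4,0,0],0],[[-0.4,0,0],0]])

```text
clock: 3.0
tcp_pos: [0.692, -0.0902, 0.4273]
tool_rot: [0.014, 0.088, 0.996, -0.001]
force: [-0.1, 0.7, -0.3]
grip_width: 0.997
grasp_force: 0.0
```

```bash
python3 st.py
```

```text
3.0 [ 0.692  -0.0902  0.4273] q [-0.2986  0.8271  0.1878  0.0051  2.0999 -1.6911] 
 [[-0.9842  0.1748  0.0269]
 [ 0.1748  0.9846 -0.0037]
 [-0.0271  0.001  -0.9996]] 
tilt 1.554399593176282 az -7.8577806054765045 F [-0.0843  0.7163 -0.3272] 0.997465491649224 0.0
```

Request:
step_arm(plan=[[[0.05,0,-0.03],0],[[0.1,0,-0.06],0],[[0.15,0,-0.09],0],[[0.15,0,-0.09],0]])

```text
clock: 3.4
tcp_pos: [0.5388, -0.0628, 0.5168]
tool_rot: [0.016, 0.088, 0.996, -0.001]
force: [0.6, 0.9, 0.7]
grip_width: 0.997
grasp_force: 0.0
```

```bash
python3 st.py
```

```text
3.4 [ 0.5388 -0.0628  0.5168] q [-0.3345  0.3547  0.7287  0.0059  2.0274 -1.7271] 
 [[-0.9841  0.1747  0.0308]
 [ 0.1746  0.9846 -0.0051]
 [-0.0312  0.0003 -0.9995]] 
tilt 1.78714064128938 az -9.461569076199256 F [0.5885 0.9251 0.6966] 0.9969811426066685 0.0
```

Request:
step_arm(plan=[[[-0.04,0,-0.03],0],[[-0.08,0,-0.06],0],[[-0.12,0,-0.09],0],[[-0.16,0,-0.12],0],[[-0.3,0,-0.2],0],[[-0.3,0,-0.2],0],[[-0.3,0,-0.2],0],[[-0.3,0,-0.2],0]])

```text
clock: 4.2
tcp_pos: [0.6131, -0.0827, 0.533]
tool_rot: [0.026, 0.088, 0.996, -0.001]
force: [0.1, 0.6, 1.1]
grip_width: 0.998
grasp_force: 0.0
```

```bash
python3 st.py
```

```text
4.2 [ 0.6131 -0.0827  0.533 ] q [-0.3271  0.6629  0.1865  0.0124  2.2403 -1.7142] 
 [[-0.9832  0.1748  0.0523]
 [ 0.1746  0.9846 -0.0075]
 [-0.0528  0.0018 -0.9986]] 
tilt 3.026368609940535 az -8.13246945119225 F [0.0747 0.5583 1.0631] 0.9975566023586142 0.0
```

Request:
step_arm(plan=[[[-0.3,0,-0.2],0]])

```text
clock: 4.3
tcp_pos: [0.6205, -0.0853, 0.5311]
tool_rot: [0.038, 0.088, 0.995, -0.002]
force: [0.5, -0.5, -0.4]
grip_width: 1.0
grasp_force: 0.0
```

Request:
step_arm(plan=[[[-0.3,0,-0.2],0]])

```text
clock: 4.4
tcp_pos: [0.6273, -0.088, 0.5302]
tool_rot: [0.049, 0.088, 0.995, -0.002]
force: [0.1, 0.7, -0.7]
grip_width: 1.004
grasp_force: 0.0
```

Request:
step_arm(plan=[[[-0.3,0,-0.2],0],[[-0.3,0,-0.2],0],[[-0.3,0,-0.2],0]])

```text
clock: 4.7
tcp_pos: [0.6366, -0.0929, 0.5263]
tool_rot: [0.061, 0.088, 0.994, -0.003]
force: [0.4, -0.4, 0.3]
grip_width: 1.001
grasp_force: 0.0
```

```bash
python3 st.py
```

```text
4.7 [ 0.6366 -0.0929  0.5263] q [-0.3362  0.6761  0.1874  0.0289  2.1585 -1.7137] 
 [[-0.9772  0.1747  0.1204]
 [ 0.1739  0.9846 -0.0166]
 [-0.1215  0.0047 -0.9926]] 
tilt 6.98149798781236 az -7.861819002657998 F [ 0.4239 -0.3622  0.2774] 1.0014011903227293 0.0
```

Request:
step_arm(plan=[[[-0.3,0,-0.15],0]])

```text
clock: 4.8
tcp_pos: [0.6455, -0.0955, 0.5237]
tool_rot: [0.073, 0.088, 0.993, -0.004]
force: [0.6, 0.3, 0.3]
grip_width: 1.003
grasp_force: 0.0
```

Request:
step_arm(plan=[[[-0.3,0,-0.15],0]])

```text
clock: 4.9
tcp_pos: [0.6541, -0.0981, 0.5215]
tool_rot: [0.085, 0.088, 0.993, -0.004]
force: [-0.0, -0.3, -0.5]
grip_width: 1.001
grasp_force: 0.0
```

Request:
step_arm(plan=[[[-0.3,0,-0.15],0]])

```text
clock: 5.0
tcp_pos: [0.6613, -0.1004, 0.5209]
tool_rot: [0.097, 0.087, 0.991, -0.005]
force: [0.4, 0.2, 0.6]
grip_width: 1.004
grasp_force: 0.0
```

Request:
step_arm(plan=[[[-0.3,0,-0.15],0]])

```text
clock: 5.1
tcp_pos: [0.6677, -0.1025, 0.5216]
tool_rot: [0.11, 0.087, 0.99, -0.006]
force: [-0.4, 0.8, 0.3]
grip_width: 1.002
grasp_force: 0.0
```

Request:
step_arm(plan=[[[-0.3,0,-0.15],0]])

```text
clock: 5.2
tcp_pos: [0.6733, -0.1044, 0.5233]
tool_rot: [0.122, 0.087, 0.989, -0.007]
force: [-0.1, -0.3, -0.0]
grip_width: 0.996
grasp_force: 0.0
```

Request:
step_arm(plan=[[[-0.3,0,-0.15],0]])

```text
clock: 5.3
tcp_pos: [0.6783, -0.1061, 0.526]
tool_rot: [0.135, 0.087, 0.987, -0.008]
force: [-0.4, -0.3, 0.7]
grip_width: 0.997
grasp_force: 0.0
```

```bash
python3 st.py
```

```text
5.3 [ 0.6783 -0.1061  0.526 ] q [-0.345   0.6884  0.1874  0.0587  1.999  -1.7082] 
 [[-0.9484  0.1739  0.2652]
 [ 0.1698  0.9847 -0.0386]
 [-0.2679  0.0085 -0.9634]] 
tilt 15.547006751970637 az -8.27301322658431 F [-0.3609 -0.3143  0.6874] 0.9966119464175685 0.0
```

Request:
step_arm(plan=[[[-0.3,0,-0.12],0]])

```text
clock: 5.4
tcp_pos: [0.6851, -0.1081, 0.5272]
tool_rot: [0.148, 0.087, 0.985, -0.009]
force: [-0.2, 0.3, -0.5]
grip_width: 0.999
grasp_force: 0.0
```

Request:
step_arm(plan=[[[-0.3,0,-0.12],0]])

```text
clock: 5.5
tcp_pos: [0.6916, -0.1101, 0.5281]
tool_rot: [0.161, 0.087, 0.983, -0.009]
force: [0.0, -0.2, 0.2]
grip_width: 1.002
grasp_force: 0.0
```

Request:
step_arm(plan=[[[-0.3,0,-0.12],0]])

```text
clock: 5.6
tcp_pos: [0.6972, -0.1118, 0.5304]
tool_rot: [0.173, 0.087, 0.981, -0.01]
force: [-0.4, 0.4, -0.4]
grip_width: 0.995
grasp_force: 0.0
```

Request:
step_arm(plan=[[[-0.3,0,-0.12],0]])

```text
clock: 5.7
tcp_pos: [0.7019, -0.1134, 0.5342]
tool_rot: [0.186, 0.086, 0.979, -0.011]
force: [-0.4, -0.7, 0.5]
grip_width: 0.999
grasp_force: 0.0
```

Request:
step_arm(plan=[[[-0.3,0,-0.12],0]])

```text
clock: 5.8
tcp_pos: [0.7058, -0.1148, 0.5389]
tool_rot: [0.199, 0.086, 0.976, -0.012]
force: [0.3, -0.3, -0.3]
grip_width: 0.999
grasp_force: 0.0
```

Request:
step_arm(plan=[[[-0.3,0,-0.12],0]])

```text
clock: 5.9
tcp_pos: [0.7091, -0.1161, 0.5444]
tool_rot: [0.212, 0.086, 0.973, -0.013]
force: [0.1, -0.5, 0.3]
grip_width: 0.999
grasp_force: 0.0
```

Request:
step_arm(plan=[[[-0.3,0,-0.12],0]])

```text
clock: 6.0
tcp_pos: [0.7117, -0.1172, 0.5508]
tool_rot: [0.225, 0.086, 0.97, -0.014]
force: [-0.2, 0.4, -0.3]
grip_width: 0.999
grasp_force: 0.0
```

Request:
step_arm(plan=[[[-0.3,0,-0.12],0]])

```text
clock: 6.1
tcp_pos: [0.7136, -0.1182, 0.558]
tool_rot: [0.239, 0.086, 0.967, -0.015]
force: [-0.6, 0.8, -0.4]
grip_width: 1.002
grasp_force: 0.0
```

Request:
step_arm(plan=[[[-0.3,0,-0.12],0]])

```text
clock: 6.2
tcp_pos: [0.7149, -0.119, 0.5659]
tool_rot: [0.252, 0.085, 0.964, -0.016]
force: [0.3, 0.4, -0.7]
grip_width: 0.999
grasp_force: 0.0
```

Request:
step_arm(plan=[[[-0.3,0,-0.12],0]])

```text
clock: 6.3
tcp_pos: [0.7155, -0.1198, 0.5744]
tool_rot: [0.265, 0.085, 0.96, -0.017]
force: [0.4, 0.1, -0.3]
grip_width: 1.002
grasp_force: 0.0
```

```bash
python3 st.py
```

```text
6.3 [ 0.7155 -0.1198  0.5744] q [-0.3641  0.6506  0.1874  0.1099  1.7757 -1.7069] 
 [[-0.8456  0.1723  0.5053]
 [ 0.1543  0.985  -0.0776]
 [-0.511   0.0123 -0.8595]] 
tilt 30.7432881071035 az -8.733648066276931 F [ 0.3705  0.1441 -0.262 ] 1.0018174342780979 0.0
```

```bash
cat > go.py <<'E'
import sys
from h import *
p,r=tool()
for a in sys.argv[1:]:
    w=np.array([float(x) for x in a.split(',')]); print(a,np.round(r.inv().apply(w-p),4).tolist())
E
python3 go.py .43,-.20,.5 .43,-.21,.2 .43,-.21,.1 .4715,-.2085,.09
```

```text
.43,-.20,.5 [0.2671, -0.1292, -0.0741]
.43,-.21,.2 [0.4189, -0.1427, 0.1845]
.43,-.21,.1 [0.47, -0.1439, 0.2705]
.4715,-.2085,.09 [0.4402, -0.1354, 0.2999]
```

Request:
step_arm(plan=[[[0.045,-0.02,-0.012],0],[[0.267,-0.129,-0.074],0],[[0.267,-0.129,-0.074],0],[[0.267,-0.129,-0.074],0],[[0.267,-0.129,-0.074],0],[[0.267,-0.129,-0.074],0],[[0.267,-0.129,-0.074],0],[[0.267,-0.129,-0.074],0],[[0.267,-0.129,-0.074],0],[[0.419,-0.143,0.184],0],[[0.419,-0.143,0.184],0],[[0.419,-0.143,0.184],0],[[0.419,-0.143,0.184],0],[[0.419,-0.143,0.184],0],[[0.419,-0.143,0.184],0],[[0.419,-0.143,0.184],0],[[0.419,-0.143,0.184],0],[[0.419,-0.143,0.184],0],[[0.419,-0.143,0.184],0],[[0.419,-0.143,0.184],0]], gripper=255)

```text
clock: 8.3
tcp_pos: [0.4292, -0.2104, 0.2018]
tool_rot: [0.264, 0.085, 0.961, -0.018]
force: [-0.6, -0.5, -0.3]
grip_width: 0.003
grasp_force: 0.0
```

```bash
python3 st.py;python3 go.py  .43,-.21,.12 .4715,-.2085,.09; python3 -c "
from h import *
snap('top','t1.png'); a=cv2.imread('pics/t1.png')[110:260,230:380]; b=snap('scene','s1.png')[130:290,200:360]
cv2.imwrite('pics/c1.png',np.hstack([cv2.resize(a,(400,400)),cv2.resize(b,(400,400))]))"
```

```text
8.3 [ 0.4292 -0.2104  0.2018] q [-0.8905  0.0222  2.0499  0.5402  0.7295 -2.6314] 
 [[-0.8458  0.1721  0.5049]
 [ 0.1532  0.985  -0.079 ]
 [-0.511   0.0105 -0.8595]] 
tilt 30.735520690799223 az -8.895206379959612 F [-0.6002 -0.469  -0.2596] 0.0026372148420330164 0.0
.43,-.21,.12 [0.0412, -0.0003, 0.0707]
.4715,-.2085,.09 [0.0216, 0.008, 0.1173]
```

View pics/c1.png

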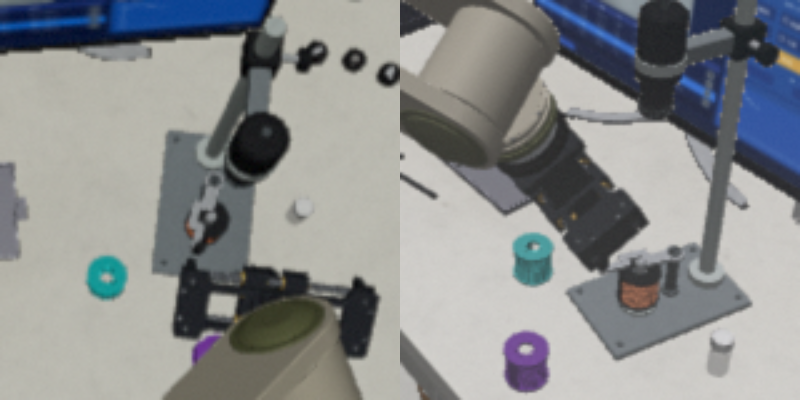

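```bash
cat > gs.py <<'E'
import sys
from h import *
c,s=np.cos(np.radians(-9.9)),np.sin(np.radians(-9.9)); post=np.array([.518,-.186])
p,r=tool()
for a in sys.argv[1:]:
    x,y,z=[float(v)/1000 for v in a.split(',')]
    w=np.r_[post+[c*x-s*y,s*x+c*y],z]; print(a,np.round(r.inv().apply(w-p),4).tolist())
E
python3 gs.py " -80,-30,110" " -42,-30,90" " -40,0,90" " -33,18,90" " -17,42,90" " -3,52,90" 5,66,90 10,78,90 20,80,90 26,80,90
```

```text
-80,-30,110 [0.0434, 0.0082, 0.0803]
 -42,-30,90 [0.0209, 0.008, 0.1169]
 -40,0,90 [0.0194, 0.038, 0.1182]
 -33,18,90 [0.0135, 0.056, 0.1219]
 -17,42,90 [-0.0001, 0.08, 0.1303]
 -3,52,90 [-0.0121, 0.09, 0.1375]
5,66,90 [-0.0189, 0.104, 0.1418]
10,78,90 [-0.0231, 0.116, 0.1444]
20,80,90 [-0.0317, 0.118, 0.1495]
26,80,90 [-0.0369, 0.118, 0.1526]
```

Request:
step_arm(plan=[[[0.021,0.004,0.04],0],[[0.043,0.008,0.08],0],[[0.032,0.008,0.1],0],[[0.021,0.008,0.117],0],[[0.021,0.015,0.117],0],[[0.02,0.025,0.1175],0],[[0.0195,0.034,0.118],0],[[0.018,0.042,0.119],0],[[0.016,0.049,0.1205],0],[[0.013,0.056,0.122],0],[[0.009,0.064,0.1245],0],[[0.005,0.072,0.1275],0],[[0,0.08,0.1305],0],[[-0.006,0.086,0.134],0],[[-0.012,0.09,0.1375],0]])

```text
clock: 9.9
tcp_pos: [0.5239, -0.1332, 0.0894]
tool_rot: [0.264, 0.085, 0.961, -0.017]
force: [-0.6, -0.7, 0.1]
grip_width: 0.005
grasp_force: 0.4
```

Request:
step_arm(plan=[[[-0.0035,0.007,0.002],0],[[-0.007,0.014,0.0043],0],[[-0.009,0.02,0.0055],0],[[-0.011,0.026,0.007],0],[[-0.016,0.027,0.0095],0],[[-0.02,0.028,0.012],0],[[-0.025,0.028,0.015],0],[[-0.025,0.028,0.015],0]])

```text
clock: 10.7
tcp_pos: [0.5598, -0.1211, 0.0912]
tool_rot: [0.269, 0.09, 0.959, -0.025]
force: [0.4, -58.0, -18.4]
grip_width: 0.006
grasp_force: 27.6
```

```bash
python3 st.py; python3 -c "
from h import *
snap('top','t2.png'); a=cv2.imread('pics/t2.png')[110:260,230:380]; b=snap('scene','s2.png')[150:290,230:370]
cv2.imwrite('pics/c2.png',np.hstack([cv2.resize(a,(400,400)),cv2.resize(b,(400,400))]))"
```

```text
10.7 [ 0.5598 -0.1211  0.0912] q [-0.4858  0.3948  1.9415  0.5139  0.3172 -2.3209] 
 [[-0.8394  0.1853  0.511 ]
 [ 0.1582  0.9827 -0.0965]
 [-0.52   -0.0001 -0.8541]] 
tilt 31.33516536680566 az -10.690189891968522 F [  0.3998 -58.0499 -18.3903] 0.005537082970155582 27.613217920297757
```

View pics/c2.png

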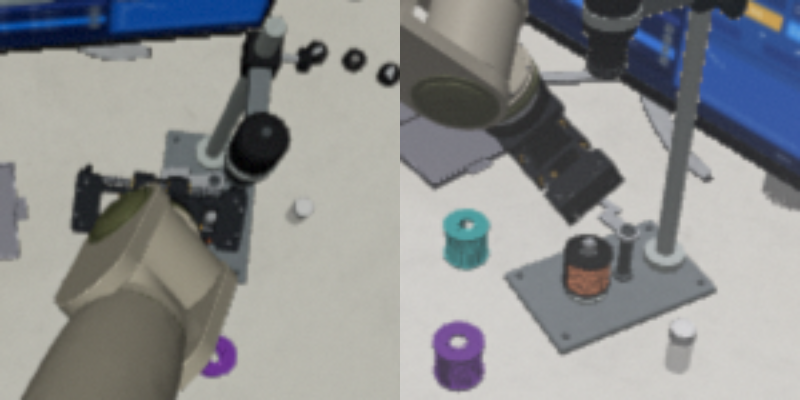

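Request:
step_arm(plan=[[[0,-0.015,0],0],[[0,-0.03,0],0],[[0,-0.03,-0.04],0],[[0,-0.04,-0.08],0],[[0,-0.05,-0.12],0],[[0,-0.05,-0.14],0]])

```text
clock: 11.4
tcp_pos: [0.4774, -0.1503, 0.2121]
tool_rot: [0.265, 0.085, 0.96, -0.018]
force: [-0.4, -0.2, -0.2]
grip_width: 0.004
grasp_force: 0.0
```

```bash
python3 st.py
python3 - <<'E'
from h import *
np.set_printoptions(precision=4,suppress=True)
im=snap('scene','s3.png'); t=snap('top','t3.png')
print('post s',onz('scene',296.3,234.7,.084))
# copper/black coil
a=im[150:290,230:370]; b=t[120:250,240:370]
cv2.imwrite('pics/c3.png',np.hstack([cv2.resize(a,(400,400),interpolation=cv2.INTER_CUBIC),cv2.resize(b,(400,400),interpolation=cv2.INTER_CUBIC)]))
E
```

```text
11.4 [ 0.4774 -0.1503  0.2121] q [-0.6698  0.046   1.9946  0.419   0.6654 -2.3381] 
 [[-0.8451  0.1735  0.5057]
 [ 0.1542  0.9848 -0.0801]
 [-0.5119  0.0103 -0.859 ]] 
tilt 30.797806648977712 az -9.005515000712117 F [-0.4293 -0.1978 -0.2126] 0.004209767474724482 0.0
post s [ 0.5168 -0.1907  0.084 ]
```

View pics/c3.png

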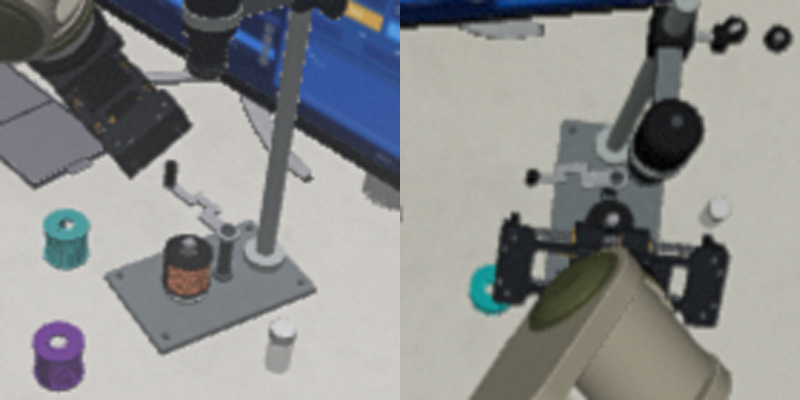

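Run:
```python
from h import *
p,r=tool(); z=r.as_matrix()[:,2]
f=np.array([.5175,-.1875,.066])
for d in (-.08,.0257): print(r.inv().apply(f+d*z-p).round(4), f+d*z)
```

```text
[ 0.0357 -0.0315  0.0681] [ 0.47696245 -0.18106594  0.13466812]
[ 0.0357 -0.0315  0.1738] [ 0.53052269 -0.18956694  0.04394037]
```

Request:
step_arm(plan=[[[0.018,-0.016,0],0],[[0.036,-0.0315,0.02],0],[[0.036,-0.0315,0.04],0],[[0.036,-0.0315,0.055],0],[[0.036,-0.0315,0.065],0],[[0.036,-0.0315,0.065],0],[[0.036,-0.0315,0.085],0],[[0.036,-0.0315,0.105],0],[[0.036,-0.0315,0.125],0],[[0.036,-0.0315,0.14],0],[[0.036,-0.0315,0.155],0],[[0.036,-0.0315,0.165],0],[[0.036,-0.0315,0.174],0],[[0.036,-0.0315,0.174],0]], gripper=0)

```text
clock: 12.9
tcp_pos: [0.5303, -0.1883, 0.0408]
tool_rot: [0.263, 0.085, 0.961, -0.017]
force: [0.1, 1.7, 0.3]
grip_width: 1.002
grasp_force: 0.0
```

```bash
python3 st.py
python3 - <<'E'
from h import *
im=snap('scene','s4.png'); t=snap('top','t4.png')
a=im[150:290,230:370]; b=t[120:250,240:370]
cv2.imwrite('pics/c4.png',np.hstack([cv2.resize(a,(400,400),interpolation=cv2.INTER_CUBIC),cv2.resize(b,(400,400),interpolation=cv2.INTER_CUBIC)]))
E
```

```text
12.9 [ 0.5303 -0.1883  0.0408] q [-0.6627  0.4884  1.9773  0.9089  0.3201 -2.8793] 
 [[-0.8476  0.1724  0.5019]
 [ 0.1549  0.9849 -0.0768]
 [-0.5075  0.0126 -0.8615]] 
tilt 30.5100951523057 az -8.698485699923303 F [0.1382 1.7394 0.3134] 1.0017794186801912 0.0
```

View pics/c4.png

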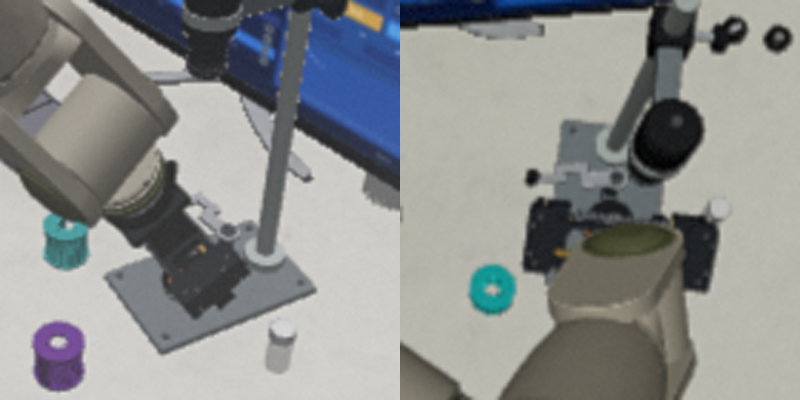

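Request:
step_arm(plan=[[[0,0,-0.005],0],[[0,0,-0.005],0],[[0,0,-0.005],0]], gripper=255)

```text
clock: 13.3
tcp_pos: [0.5276, -0.1883, 0.0461]
tool_rot: [0.263, 0.085, 0.961, -0.017]
force: [0.1, 0.5, -1.3]
grip_width: 0.747
grasp_force: 0.0
```

```bash
python3 st.py
```

```text
13.3 [ 0.5276 -0.1883  0.0461] q [-0.6666  0.4729  1.9837  0.8923  0.3264 -2.8646] 
 [[-0.8469  0.1728  0.5029]
 [ 0.1547  0.9849 -0.078 ]
 [-0.5087  0.0117 -0.8608]] 
tilt 30.588234948094204 az -8.815231844079504 F [ 0.1279  0.4574 -1.3372] 0.747396910689427 0.0
```

Request:
step_arm(plan=[[[0,0,0],0],[[0,0,0],0],[[0,0,0],0],[[0,0,0],0]])

```text
clock: 13.7
tcp_pos: [0.5276, -0.1879, 0.0455]
tool_rot: [0.263, 0.085, 0.961, -0.017]
force: [0.1, 2.5, 1.6]
grip_width: 0.53
grasp_force: 29.3
```

```bash
python3 st.py
```

```text
13.7 [ 0.5276 -0.1879  0.0455] q [-0.666   0.4742  1.9836  0.8926  0.3268 -2.8648] 
 [[-0.8474  0.1722  0.5022]
 [ 0.1547  0.985  -0.0767]
 [-0.5079  0.0127 -0.8614]] 
tilt 30.531406151405328 az -8.684416801941452 F [0.1406 2.5139 1.5686] 0.5304372366003676 29.282936818808594
```

Request:
step_arm(plan=[[[-0.0025,0,-0.0043],0],[[-0.005,0,-0.0086],0],[[-0.01,0,-0.0172],0],[[-0.015,0.0003,-0.0258],0],[[-0.02,0.0005,-0.0344],0],[[-0.025,0.0006,-0.043],0],[[-0.03,0.0008,-0.0517],0],[[-0.0355,0.001,-0.0603],0],[[-0.0355,0.001,-0.0603],0]])

```text
clock: 14.6
tcp_pos: [0.528, -0.1887, 0.1171]
tool_rot: [0.264, 0.085, 0.961, -0.018]
force: [0.8, -0.7, -3.0]
grip_width: 0.53
grasp_force: 29.4
```

```bash
python3 st.py
python3 - <<'E'
from h import *
im=snap('scene','s5.png'); t=snap('top','t5.png')
a=im[110:290,200:380]; b=t[120:250,240:370]
cv2.imwrite('pics/c5.png',np.hstack([cv2.resize(a,(500,500),interpolation=cv2.INTER_CUBIC),cv2.resize(b,(300,500),interpolation=cv2.INTER_CUBIC)]))
E
```

```text
14.6 [ 0.528  -0.1887  0.1171] q [-0.6663  0.3309  1.9405  0.5919  0.4624 -2.5403] 
 [[-0.8462  0.1732  0.504 ]
 [ 0.1541  0.9848 -0.0797]
 [-0.5102  0.0103 -0.86  ]] 
tilt 30.682473535833296 az -8.98027690616712 F [ 0.839  -0.6857 -3.0494] 0.5303029463889634 29.411292696386226
```

View pics/c5.png

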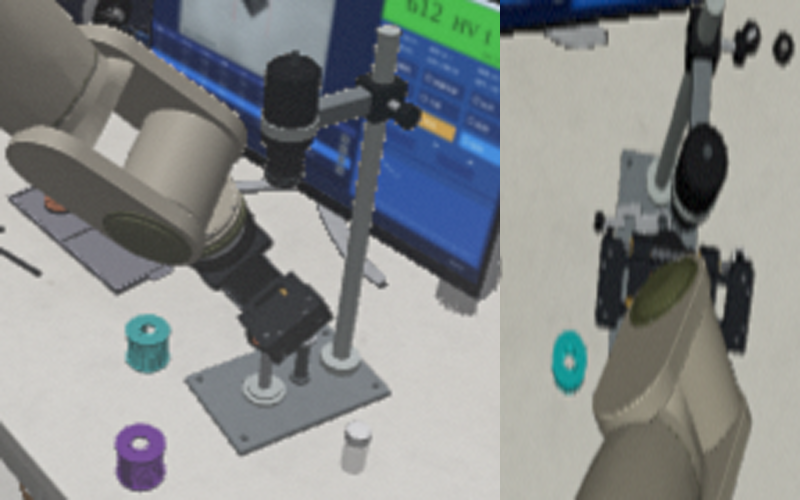

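```bash
python3 go.py .46,-.178,.14 .50,-.03,.16 .567,.105,.16 .567,.105,.06 .567,.105,.03 .567,.105,.0245
```

```text
.46,-.178,.14 [0.0463, -0.0013, -0.0557]
.50,-.03,.16 [0.0252, 0.1516, -0.0644]
.567,.105,.16 [-0.0107, 0.2961, -0.0413]
.567,.105,.06 [0.0402, 0.2949, 0.0449]
.567,.105,.03 [0.0554, 0.2946, 0.0707]
.567,.105,.0245 [0.0582, 0.2945, 0.0754]
```

Request:
step_arm(plan=[[[0.011,0,-0.014],0],[[0.023,0,-0.028],0],[[0.035,0,-0.042],0],[[0.046,0,-0.056],0],[[0.043,0.024,-0.057],0],[[0.039,0.05,-0.059],0],[[0.035,0.076,-0.06],0],[[0.032,0.1,-0.061],0],[[0.028,0.126,-0.063],0],[[0.025,0.152,-0.064],0],[[0.019,0.176,-0.06],0],[[0.013,0.2,-0.056],0],[[0.007,0.224,-0.053],0],[[0.001,0.248,-0.049],0],[[-0.005,0.272,-0.045],0],[[-0.011,0.296,-0.041],0],[[-0.011,0.296,-0.041],0],[[-0.011,0.296,-0.041],0]])

```text
clock: 16.5
tcp_pos: [0.5669, 0.1051, 0.1591]
tool_rot: [0.262, 0.085, 0.961, -0.017]
force: [-0.2, 0.1, -2.8]
grip_width: 0.534
grasp_force: 29.4
```

```bash
python3 st.py; python3 go.py .567,.105,.07  .567,.105,.031;  python3 - <<'E'
from h import *
im=snap('scene','s6.png'); t=snap('top','t6.png')
a=im[100:260,160:320]; b=t[130:250,140:260]
cv2.imwrite('pics/c6.png',np.hstack([cv2.resize(a,(400,400),interpolation=cv2.INTER_CUBIC),cv2.resize(b,(400,400),interpolation=cv2.INTER_CUBIC)]))
E
```

```text
16.5 [0.5669 0.1051 0.1591] q [ 0.0178  0.3037  1.8368 -0.1859  0.4831 -1.2351] 
 [[-0.8483  0.1719  0.5008]
 [ 0.1541  0.985  -0.077 ]
 [-0.5066  0.0119 -0.8621]] 
tilt 30.44448399142811 az -8.740483507800706 F [-0.2244  0.1117 -2.775 ] 0.5344031730577425 29.41001030514599
.567,.105,.07 [0.0451, -0.0011, 0.0769]
.567,.105,.031 [0.0648, -0.0016, 0.1105]
```

Request:
step_arm(plan=[[[0.011,0,0.019],0],[[0.022,-0.0005,0.038],0],[[0.033,-0.001,0.057],0],[[0.045,-0.001,0.077],0],[[0.052,-0.001,0.089],0],[[0.058,-0.0015,0.1],0],[[0.062,-0.0015,0.106],0],[[0.065,-0.0015,0.11],0],[[0.065,-0.0015,0.11],0],[[0.065,-0.0015,0.11],0]])

```text
clock: 17.6
tcp_pos: [0.5673, 0.1045, 0.0325]
tool_rot: [0.263, 0.086, 0.961, -0.017]
force: [0.1, -0.3, -2.6]
grip_width: 0.538
grasp_force: 29.4
```

Request:
step_arm(plan=[[[0.001,0,0.0017],0],[[0.002,0,0.0034],0],[[0.002,0,0.0034],0]])

```text
clock: 17.9
tcp_pos: [0.5672, 0.105, 0.0282]
tool_rot: [0.263, 0.085, 0.961, -0.017]
force: [0.6, 0.7, -1.6]
grip_width: 0.53
grasp_force: 29.4
```

```bash
python3 st.py
```

```text
17.9 [0.5672 0.105  0.0282] q [ 0.0178  0.5447  1.9232 -0.5339  0.1706 -0.8718] 
 [[-0.8474  0.1728  0.502 ]
 [ 0.1549  0.9849 -0.0775]
 [-0.5078  0.0121 -0.8614]] 
tilt 30.53012150050363 az -8.77192157149945 F [ 0.5958  0.7138 -1.6198] 0.5301740409873498 29.410410340206
```

View pics/c6.png

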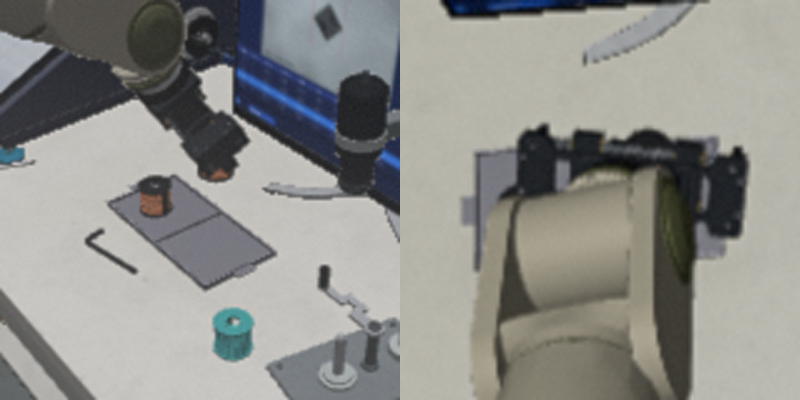

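Request:
step_arm(plan=[[[0.0007,0,0.0012],0],[[0.0013,0,0.0022],0],[[0.0013,0,0.0022],0]])

```text
clock: 18.2
tcp_pos: [0.5673, 0.1051, 0.0256]
tool_rot: [0.263, 0.085, 0.961, -0.017]
force: [-0.1, 0.2, -2.2]
grip_width: 0.529
grasp_force: 29.4
```

Request:
step_arm(plan=[[[0.0008,0,0.0013],0],[[0.0008,0,0.0013],0]])

```text
clock: 18.4
tcp_pos: [0.5678, 0.1052, 0.0247]
tool_rot: [0.263, 0.085, 0.961, -0.017]
force: [-0.9, 0.4, 3.8]
grip_width: 0.529
grasp_force: 29.1
```

```bash
python3 st.py
```

```text
18.4 [0.5678 0.1052 0.0247] q [ 0.0182  0.5528  1.9234 -0.5644  0.1622 -0.8408] 
 [[-0.8467  0.1724  0.5034]
 [ 0.1547  0.9849 -0.0772]
 [-0.5091  0.0125 -0.8606]] 
tilt 30.61676006701337 az -8.72396646776197 F [-0.9309  0.4268  3.7648] 0.5293885233338231 29.141638290766423
```

Request:
step_arm(plan=[[[0.0004,0,0.0007],0],[[0.0004,0,0.0007],0]])

```text
clock: 18.6
tcp_pos: [0.5681, 0.1054, 0.0245]
tool_rot: [0.264, 0.085, 0.961, -0.017]
force: [-3.0, 1.0, 8.3]
grip_width: 0.534
grasp_force: 28.9
```

Request:
step_arm(plan=[[[0,0,0],0],[[0,0,0],0],[[0,0,0],0],[[0,0,0],0],[[0,0,0],0],[[0,0,0],0],[[0,0,0],0],[[0,0,0],0]], gripper=0)

```text
clock: 19.4
tcp_pos: [0.5673, 0.1051, 0.0234]
tool_rot: [0.263, 0.085, 0.961, -0.017]
force: [-0.2, -0.0, -0.1]
grip_width: 1.0
grasp_force: 0.0
```

Request:
step_arm(plan=[[[0,0,-0.01],0],[[0,0,-0.025],0],[[0,0,-0.05],0],[[0,0,-0.08],0],[[0,0,-0.12],0],[[0,0,-0.16],0],[[0,0,-0.2],0],[[0,0,-0.2],0],[[0,0,-0.2],0]])

```text
clock: 20.3
tcp_pos: [0.467, 0.1207, 0.1961]
tool_rot: [0.264, 0.085, 0.961, -0.017]
force: [-0.3, 0.4, -0.5]
grip_width: 0.999
grasp_force: 0.0
```

```bash
python3 st.py;  python3 - <<'E'
from h import *
im=snap('scene','s7.png'); t=snap('top','t7.png')
a=im[130:260,170:300]; b=t[130:250,140:260]
cv2.imwrite('pics/c7.png',np.hstack([cv2.resize(a,(400,400),interpolation=cv2.INTER_CUBIC),cv2.resize(b,(400,400),interpolation=cv2.INTER_CUBIC)]))
# copper blobs in scene
h=cv2.cvtColor(im,cv2.COLOR_BGR2HSV); m=cv2.inRange(h,(3,90,60),(18,255,255))[140:280,170:330]
n,_,st,c=cv2.connectedComponentsWithStats(m)
for i in range(1,n):
    if st[i,4]>20: print(st[i],c[i]+[170,140])
print('expected coil',proj('scene',[.5567,.105,.025]),proj('scene',[.5515,.2485,.025]))
E
```

```text
20.3 [0.467  0.1207 0.1961] q [ 0.0679  0.0555  2.0315 -0.2177  0.5411 -1.1686] 
 [[-0.8465  0.1725  0.5036]
 [ 0.1548  0.9849 -0.0773]
 [-0.5094  0.0125 -0.8605]] 
tilt 30.631330188335763 az -8.721785303454425 F [-0.2723  0.4196 -0.4905] 0.9991298774400269 0.0
[46 38  9  8 59] [220.30508475 181.45762712]
[71 55 12  8 82] [246.53658537 198.58536585]
expected coil [245.78942034 195.48933329] [221.86352905 177.45317121]
```

View pics/c7.png

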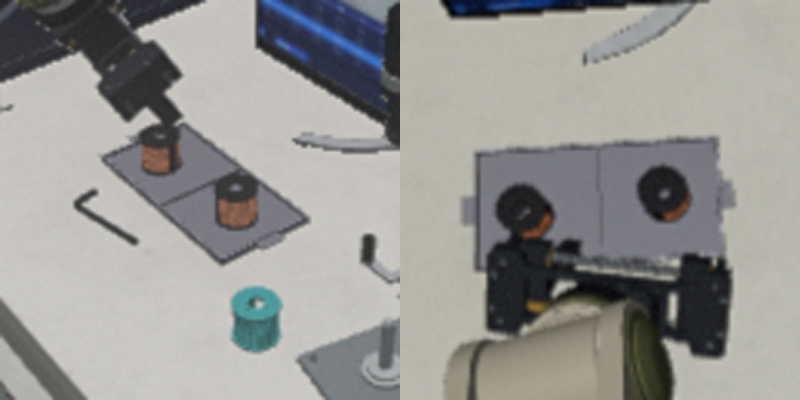

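The moved coil stands upright in the empty bay, at about (238,200) in the left view and (663,193) in the right. The other coil and the hex key are unmoved, the keeper is open, and the gripper is clear.

```bash
python3 -c "
from bench import order
print(order.sign_off())"
```

```text
the job is handed in; nothing more can be done
None
```

The job is handed in, though sign-off returned no verdict: the keeper is swung open to its stop, and the coil is off the post, lowered under grip and released upright in the empty bay, with the camera, other coil, vial and hex key left alone.

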